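# Return a ground parallel to its slotted stand

### The job

Put the steel parallel that lies flat on the trolley back into the empty middle slot of the wooden stand: standing on its long edge on the slot's floor, and slid lengthwise under the steel keeper strip until its end is fully home against the end stop, so that it cannot jump out when the trolley is rolled. It lies flat and has to go in on edge, so you can rest it leaning in the pair of V-blocks while you change your grip from its edges to its faces. Leave the two parallels already in the stand and the other things on the trolley as they are.

Things in the scene. Friction and masses are not known exactly. Their poses are not given: they have to be found in the camera images.
- parallel: the loose ground steel parallel: a flat bar 160 x 40 x 10 mm, 0.3 to 0.6 kg, with three 16 mm holes through its flat faces; it starts lying flat on the trolley. Origin at the bar's centre; x along its 160 mm length, y along its 40 mm width, z through its 10 mm thickness. It is the same either way round and either side up.
- stand: the fixed wooden stand, 150 long (x) x 146 wide (y) mm, origin at the centre of its underside, z up. Three straight slots run along x at y = -48, 0, +48 mm, each 13 mm wide, floor 14 mm and wall tops 32 mm above the trolley, 4 mm lead-in chamfers, open above and at the front end (-x). The outer slots hold parallels of the same size; the middle one is empty.
- stand_keeper (a point): middle of the keeper's near edge, above the empty slot, axes as the stand's: a dark steel strip 4 mm thick across all slots, underside 57.5 mm above the trolley (3.5 mm over a standing parallel), covering x = +37 to +75 mm of the stand. Under it a wooden end stop closes the slots, its inner face at x = +63 mm (26 mm beyond this edge).
- stand_home (a point): the point where the centre of the loose parallel is when it is fully home in the middle slot (x = -17 mm, y = 0, z = 34 mm in the stand's frame); axes are the stand's. A parallel that is home sticks out 22 mm past the stand's front end.
- vblocks: two steel V-blocks on one fixed base plate (156 x 88 x 10 mm); origin under the plate's centre, x along the V, z up. The blocks span x = -66 to -30 and 30 to 66 mm (60 mm gap for a finger, down to the plate), are 72 mm wide and 69 mm high. The 90 degree V has its bottom at y = 0, 45 mm above the trolley, 48 mm wide at the mouth.
- vblocks_rest (a point): the V's bottom line midway between the two blocks, 45 mm above the trolley, axes as the V-blocks'. A parallel laid in the V leans at 45 degrees, a face on one flank and its lower long edge on the other flank; its centre is then 10.6 mm to either side and 17.7 mm above this point.
- neighbour_1: parallel in the slot at y = -48 mm of the stand, home, standing on edge; origin at its centre, axes as for the loose one
- neighbour_2: parallel in the slot at y = +48 mm of the stand, home, standing on edge; origin at its centre, axes as for the loose one
- basket: blue open plastic basket with cards, 126 x 192 x 67 mm, at the right; origin under its centre
- brush_pot: jar of red brushes, about 105 mm across and 229 mm tall, at the back; origin under its centre
- tape_roll: roll of tape lying flat, 100 mm across, 25 mm high, at the back; origin under its centre
- oiler: small squeeze oil bottle with a red spout, 41 mm across, 110 mm tall; origin under its centre
- calipers: calipers lying flat, 236 x 72 x 11 mm, at the front; origin under the centre
- gauge: double-ended plug gauge lying, 98 mm long, 25 mm thick, on two manifold blocks at the left; origin under the centre
- driver: small screwdriver lying, 139 mm long, 21 mm thick, at the front; origin under the centre
- polish_bar: bar of polishing compound, 35 x 72 x 29 mm, at the back; origin under the centre

How it is judged:
At the end, for the whole second after the job is handed in: The loose parallel stands on edge in the stand's middle slot, at rest, its centre within 4 mm along the slot (end against the stop), 3 mm across and 3 mm in height of the home point, its length along the slot within 3 degrees and its faces upright within 11 degrees (x of parallel in the frame of stand_home between -0.004 and 0.004 m and y of parallel in the frame of stand_home between -0.003 and 0.003 m and z of parallel in the frame of stand_home between -0.003 and 0.003 m and angle between the z axis of parallel and the y axis of stand, either way round below 0.2 rad and angle between the x axis of parallel and the x axis of stand, either way round below 0.05 rad and linear speed of parallel below 0.01 m/s); the robot touches nothing.
It fails at once if a parallel already in the stand is shifted by more than 12 mm (distance of any of neighbour_1, neighbour_2 from where it was at the start of the episode above 0.012 m).
It fails at once if another thing on the trolley is knocked more than 30 mm away (distance of any of basket, brush_pot, tape_roll, oiler, calipers, gauge, driver, polish_bar from where it was at the start of the episode above 0.03 m).
It also fails if it takes over 58 s, if anything falls off the work surface, if the arm or the gripper's body presses on something with over 40 N, if the wrist force passes 120 N, or if a joint passes its speed limit or range.

### The arm

A 6-joint arm with a two-finger parallel gripper is mounted at the origin on a cart in front of the work surface, level with it; the furniture and walls round the work are solid. World frame = base frame: x ahead of the robot, y to its left, z up, the work surface at z = 0. Lengths are in m, angles in rad, forces in N, time in s.
With the tool pointing down it reaches from about 0.35 to 0.975 m from the base axis. Payload 4.9 kg.
Tool frame: the origin (TCP) lies at the very end of the fingers, on their centre line; the grasp point (between the pads) lies 19 mm behind it; z points along the fingers, x is the direction in which the jaws open and shut, and the axes are right-handed (so a half turn about z gives the same grasp; the last joint's range is limited). The gripper opens to 85 mm and grips with 20 to 120 N. Pads are 22 mm wide; open, the fingers measure 114 mm over their backs; the gripper's body (76 mm by 85 mm) begins 54 mm behind the grasp point. The pads swing forward as they close: fully open they stand 13 mm farther back than shut.
Start: joints at [1.121, 0.053, 1.613, -0, 1.476, -0.119], TCP at [0.203, 0.591, 0.231] pointing down, gripper open.
Joint ranges: [-3.01, 3.01], [-1.01, 2.22], [0.06, 2.58], [-1.02, 4.17], [0.09, 2.62], [-3.14, 3.14]. Speed limits (rad/s): [2.57, 2.57, 3.14, 3.14, 3.14, 3.14].

### API

Orientations are given as a unit quaternion [w, x, y, z].
In Python, from plant import * gives the robot as it stands.
- The arm moves only by the shell command python3 -m inch 'ROWS'. ROWS is text: rows parted by semicolons, each of 7 numbers parted by spaces: the shift along the tool's x, y, z in m, then the turn, a rotation vector about the tool's x, y, z in rad, then the closure, from 0 (fully open) to 1 (shut). A call has 1 to 10 rows; each row shifts and turns the commanded pose from where the row before left it, along the tool's axes as they then stand; what a row does not reach is not made up. A row lasts 1/12 s, in which the tool goes at most 41.7 mm and 7.16 degrees, less where a joint would pass 70% of its speed; a pose out of reach is approached as far as the arm can. A call with a gripper value outside its range is refused whole. The fingers move at their own pace and stop on an object; the grip force is fixed at half the most. Time passes only in rows, so rows that do not move let the fingers close. It gives the time, the measured TCP pose, the force and the opening at its end, in the units of the state.
- state(): the state, without advancing time (a new reading comes with each control period).
- grab_frame(name): name is "scene" or "top" or "wrist"; returns the picture (420x560x3 uint8, blue, green, red); there is no depth.
- camera_info(name): a dict with "vertical_fov" (degrees; the focal length in pixels is half the picture's height over the tangent of half this angle, whatever the lens; pixels are square), "cx", "cy" (the principal point, pixels), "origin" and "rotation" of the camera in the world. Camera axes: x right, y down, z forward; pixel columns grow to the right and rows downward; lengths in m; the calibration is good to about 2 mm. A picture is of the moment at which its call begins: read the wrist's pose just before it. camera_info takes no time and is no camera call; for the wrist camera it gives the pose at the moment of the call.
- job_done(): hands the job in, once; it reports no verdict.
The state is a dict: "time": time; "joint_pos": joint angles; "joint_vel": joint speeds; "joint_efforts": joint torques, N m; "tool_pos": TCP position; "tool_rot": TCP orientation; "contact_force": force on the tool from outside, world axes, zero at the start; "ft_torque": the same for the moment, N m; "gripper_width": opening from 0.0 (shut) to 1.0 (fully open).
Only numpy, scipy, OpenCV 4.12 (cv2) and the standard library are available. Lean on these libraries where they do the work, as an engineer would, in place of code of your own. Each camera call takes 0.05 s, during which the arm holds its last target.

## Working session

There is one attempt and no reset: what is moved stays moved. The work goes in short steps, Python scripts to look and compute and a shell command to move; the robot and the scene stay as the last step left them, time stands still between calls to the robot, and variables do not carry over. Pictures are saved under pics/ and viewed, and the job is handed in when it is done.

```bash
ls; mkdir -p pics
python3 - <<'E'
from plant import *
import cv2
print(state())
for n in ["scene","top","wrist"]:
    print(n,camera_info(n))
    cv2.imwrite(f"pics/a_{n}.png",grab_frame(n))
E
```

```text
pics
{'time': 0.0, 'joint_pos': array([ 1.12099801e+00,  5.33406513e-02,  1.61432122e+00,  3.93169348e-06,
        1.47604310e+00, -1.18951645e-01]), 'joint_vel': array([ 0.00173715,  0.00054239,  0.00018411, -0.00113007, -0.00068978,
        0.00150604]), 'joint_efforts': array([ 2.21002258e-03, -3.93668354e+01, -3.70181465e+01, -3.21413415e-05,
        6.87009029e-03,  2.86960915e-05]), 'tool_pos': array([0.20271434, 0.59052876, 0.23005684]), 'tool_rot': array([ 5.05582715e-04,  8.13892739e-01,  5.81014194e-01, -9.27290525e-04]), 'contact_force': array([-0.35664529, -0.1785621 , -0.23632554]), 'ft_torque': array([ 0.04795853, -0.02771362, -0.01363395]), 'gripper_width': 1.0002038157590931}
scene {'vertical_fov': 43.28646294048564, 'cx': 278.4817194469227, 'cy': 207.21583370038962, 'origin': array([ 0.00904539, -0.84166275,  1.16396537]), 'rotation': array([-0.35247448,  0.89894909, -0.24357452,  0.09123447])}
top {'vertical_fov': 57.47161195508296, 'cx': 281.92037580508276, 'cy': 210.42786605338927, 'origin': array([0.29612955, 0.00992632, 1.36831241]), 'rotation': array([ 0.0591637 , -0.70463474,  0.7046988 , -0.05821633])}
wrist {'vertical_fov': 70.34635649710506, 'cx': 277.5858640358868, 'cy': 208.76302361634558, 'origin': array([0.12460289, 0.61749394, 0.37208342]), 'rotation': array([0.13260972, 0.80291829, 0.57353897, 0.09375464])}
```

View pics/a_scene.png

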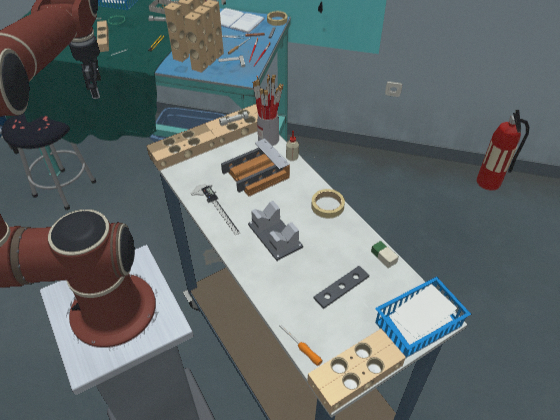

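View pics/a_top.png

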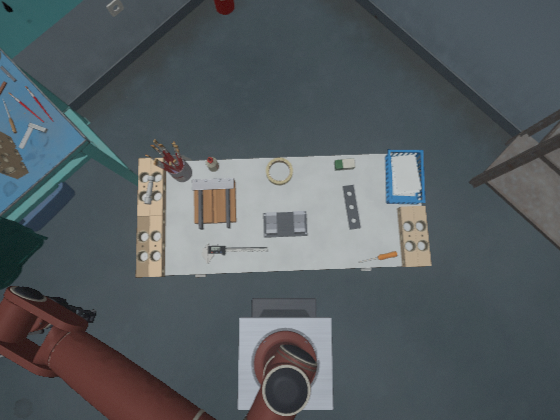

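View pics/a_wrist.png

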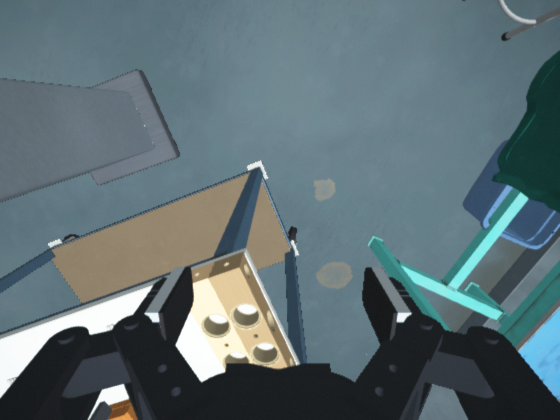

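The top view shows the parallel at about (351,207), V-blocks at (285,223) and stand at (214,202), keeper on the far (+x) side. Next I measure them.

```bash
cat > h.py <<'E'
import numpy as np, cv2
from plant import *
from scipy.spatial.transform import Rotation as R
def rot(q): return R.from_quat([q[1],q[2],q[3],q[0]])
def ray(ci,u,v):
    f=210/np.tan(np.radians(ci["vertical_fov"]/2))
    d=np.array([(u-ci["cx"])/f,(v-ci["cy"])/f,1.0])
    return np.array(ci["origin"]), rot(ci["rotation"]).apply(d)
def onplane(ci,u,v,z):
    o,d=ray(ci,u,v); return o+d*(z-o[2])/d[2]
def proj(ci,p):
    f=210/np.tan(np.radians(ci["vertical_fov"]/2))
    c=rot(ci["rotation"]).inv().apply(np.array(p)-ci["origin"])
    return c[...,0]/c[...,2]*f+ci["cx"], c[...,1]/c[...,2]*f+ci["cy"]
E
python3 - <<'E'
from h import *
im=cv2.imread('pics/a_top.png'); ci=camera_info("top")
cv2.imwrite('pics/z_top.png',cv2.resize(im[140:290,180:380],None,fx=4,fy=4,interpolation=cv2.INTER_CUBIC))
for u,v,z in [(351,207,.01),(285,223,.07),(214,202,.05)]: print(onplane(ci,u,v,z).round(3))
g=cv2.cvtColor(im,cv2.COLOR_BGR2GRAY)
m=((g<130)*255).astype(np.uint8)
cs,_=cv2.findContours(m[170:245,330:375],cv2.RETR_EXTERNAL,cv2.CHAIN_APPROX_NONE)
for c in cs:
    if cv2.contourArea(c)>100:
        p=c[:,0,:]+[330,170]; w=np.array([onplane(ci,u,v,.01)[:2] for u,v in p]).astype(np.float32)
        print(cv2.minAreaRect(w))
E
```

```text
[ 0.536 -0.237  0.01 ]
[0.47  0.001 0.07 ]
[0.547 0.25  0.05 ]
((0.5382387638092041, -0.23754210770130157), (0.15984879434108734, 0.04002631455659866), 7.505456924438477)
```

View pics/z_top.png

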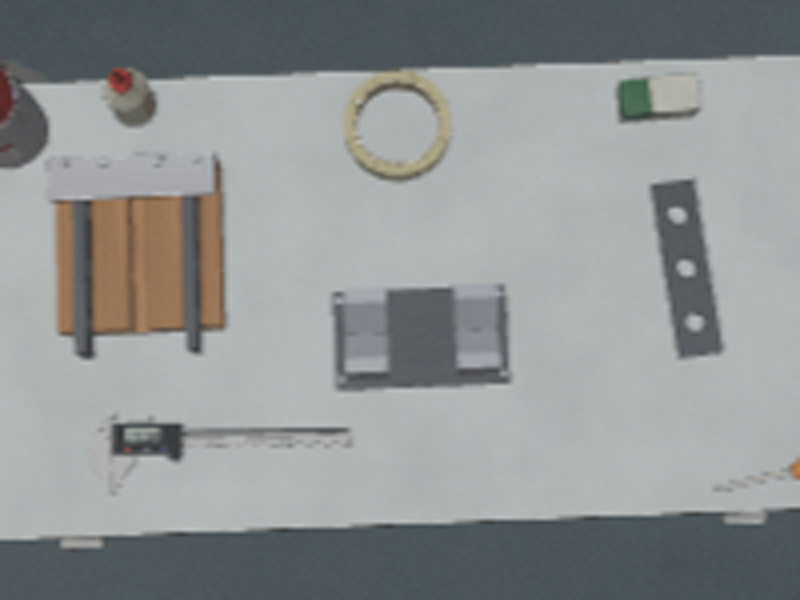

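```bash
cat >> h.py <<'E'
def delta(p,Rt=None):
    s=state(); q=rot(s["tool_rot"])
    d=q.inv().apply(np.array(p)-s["tool_pos"])
    print("t %.2f pos"%s["time"],s["tool_pos"].round(4),"shift",d.round(4), end=" ")
    if Rt is not None: print("turn",(q.inv()*Rt).as_rotvec().round(4))
    else: print()
def axes(x,z):
    x=np.array(x,float);z=np.array(z,float);z/=np.linalg.norm(z);x-=z*(x@z);x/=np.linalg.norm(x)
    return R.from_matrix(np.stack([x,np.cross(z,x),z],1))
E
python3 - <<'E'
from h import *
s=state();ci=camera_info("wrist");q=rot(s["tool_rot"])
print("cam in tool",q.inv().apply(ci["origin"]-s["tool_pos"]).round(4)); 
print("cam fwd in tool",(q.inv()*rot(ci["rotation"])).as_matrix().round(3))
print(q.as_matrix().round(3))
im=cv2.imread('pics/a_top.png'); ci=camera_info("top")
hsv=cv2.cvtColor(im,cv2.COLOR_BGR2HSV)
m=cv2.inRange(hsv,(5,90,90),(22,255,255));mm=np.zeros_like(m);mm[180:232,190:240]=m[180:232,190:240]
ys,xs=np.nonzero(mm);w=np.array([onplane(ci,u,v,.032)[:2] for u,v in zip(xs,ys)]).astype(np.float32)
print(cv2.minAreaRect(w))
a=np.radians(97.5);delta([.538,-.2375,.231],axes([np.cos(a),np.sin(a),0],[0,0,-1]))
E
```

```text
cam in tool [-0.0002 -0.0827 -0.1419]
cam fwd in tool [[ 1.     0.     0.   ]
 [-0.     0.947  0.321]
 [-0.    -0.321  0.947]]
[[ 0.325  0.946 -0.001]
 [ 0.946 -0.325 -0.001]
 [-0.002 -0.    -1.   ]]
((0.547180712223053, 0.250405490398407), (0.13728690147399902, 0.142562597990036), 3.391781806945801)
t 0.15 pos [0.2028 0.5907 0.2303] shift [-6.744e-01  5.860e-01  3.000e-04] turn [-0.0006  0.0015 -0.4617]
```

```bash
python3 -m inch '0 0 0 0 0 -0.1154 0; 0 0 0 0 0 -0.1154 0; 0 0 0 0 0 -0.1154 0; 0 0 0 0 0 -0.1154 0'
python3 - <<'E'
from h import *
a=np.radians(97.5);T=axes([np.cos(a),np.sin(a),0],[0,0,-1])
delta([.38,.23,.30],T);delta([.538,-.2375,.231],T)
s=state();print(s["joint_pos"].round(4))
E
```

```text
time: 0.48
tool_pos: [0.2029, 0.5909, 0.2308]
tool_rot: [0.0, 0.657, 0.754, -0.0]
contact_force: [0.4, -0.0, -0.5]
gripper_width: 1.001
t 0.48 pos [0.2029 0.5909 0.2308] shift [-0.3817  0.1263 -0.069 ] turn [-0.0005  0.0008  0.0056]
t 0.48 pos [0.2029 0.5909 0.2308] shift [-8.663e-01  2.193e-01  3.000e-04] turn [-0.0005  0.0008  0.0056]
[ 1.121   0.053   1.6135  0.      1.476  -0.5863]
```

```bash
python3 -m inch '-0.038 0.0126 -0.007 0 0 0 0;-0.038 0.0126 -0.007 0 0 0 0;-0.038 0.0126 -0.007 0 0 0 0;-0.038 0.0126 -0.007 0 0 0 0;-0.038 0.0126 -0.007 0 0 0 0;-0.038 0.0126 -0.007 0 0 0 0;-0.038 0.0126 -0.007 0 0 0 0;-0.038 0.0126 -0.007 0 0 0 0;-0.038 0.0126 -0.007 0 0 0 0;-0.038 0.0126 -0.007 0 0 0 0'
python3 - <<'E'
from h import *
import json
s=state();print(s["tool_pos"],s["joint_pos"].round(4))
ci=camera_info("wrist");im=grab_frame("wrist");cv2.imwrite("pics/b_wrist.png",im)
json.dump({k:np.array(v).tolist() for k,v in ci.items()},open("b.json","w"))
E
```

```text
time: 1.32
tool_pos: [0.3776, 0.229, 0.3015]
tool_rot: [0.0, 0.659, 0.752, 0.0]
contact_force: [1.0, 0.3, -0.5]
gripper_width: 0.997
[0.37763147 0.22896034 0.30145041] [ 0.3762 -0.4373  1.9227 -0.      1.6559 -1.3258]
```

View pics/b_wrist.png

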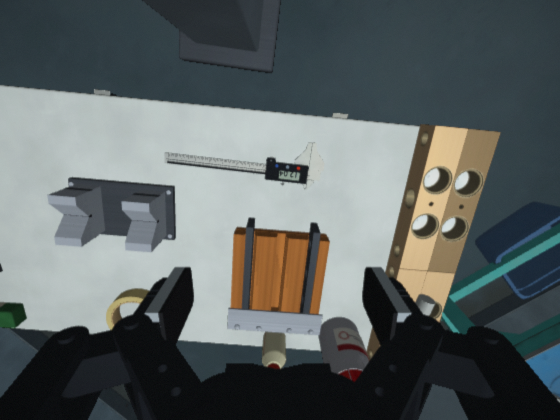

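Stand is in the wrist view at (230–330, 220–330), V-blocks at (50–175, 178–250). Zoom in for edges.

Run:
```python
from h import *
im=cv2.imread("pics/b_wrist.png")
cv2.imwrite('pics/zb_stand.png',cv2.resize(im[210:340,220:340],None,fx=4.6,fy=4.6,interpolation=cv2.INTER_NEAREST))
cv2.imwrite('pics/zb_v.png',cv2.resize(im[170:260,40:180],None,fx=5.5,fy=5.5,interpolation=cv2.INTER_NEAREST))
```

```text
(no output)
```

View pics/zb_stand.png

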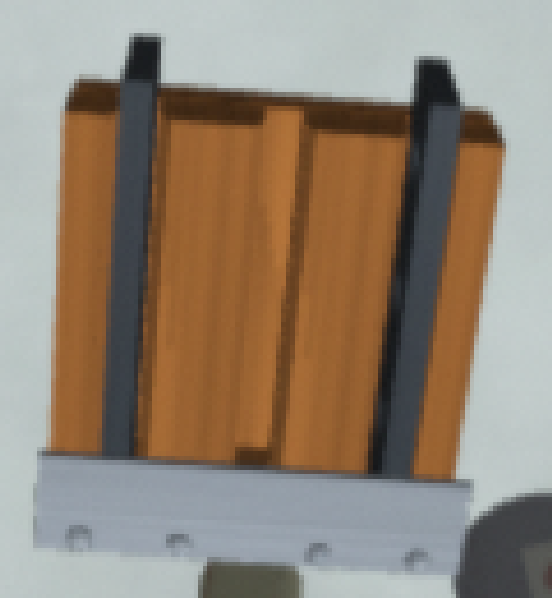

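View pics/zb_v.png

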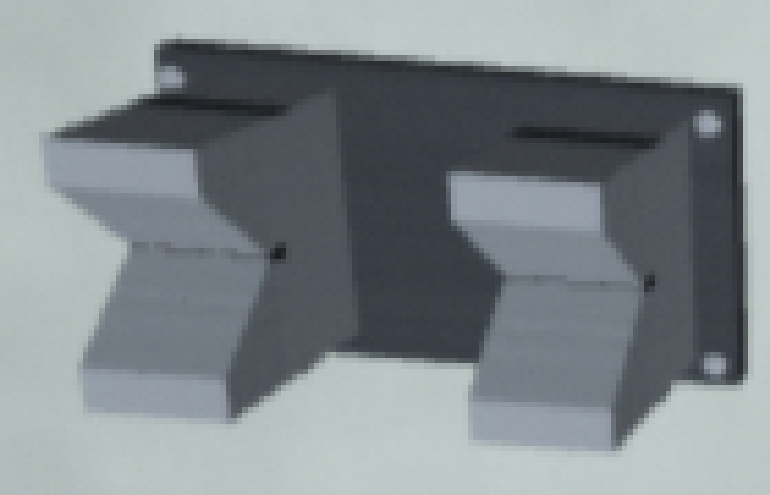

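Run:
```python
from h import *
import json
ci={k:np.array(v) for k,v in json.load(open("b.json")).items()}
V=lambda x,y,z:onplane(ci,x/5.5-.5+.5/5.5+40,y/5.5-.4+170,z)
S=lambda x,y,z:onplane(ci,x/4.6-.4+220,y/4.6-.4+210,z)
v=np.array([V(131,243,.045),V(272,253,.045),V(503,277,.045),V(645,283,.045)]);print("valley",v.round(4))
p=np.polyfit(v[:,1],v[:,0],1);print("slope",p,"mid",v[:,:2].mean(0),"x(mid)",np.polyval(p,v[:,1].mean()))
t=np.array([V(45,140,.069),V(197,150,.069),V(450,172,.069),V(602,182,.069),V(85,412,.069),V(230,420,.069),V(470,445,.069),V(615,448,.069)]);print("tops",t.round(4),t.mean(0))
print("plate", np.array([V(158,45,.01),V(740,92,.01),V(743,380,.01)]).round(4))
k=np.array([S(40,452,.0615),S(473,482,.0615)]);print("keeper",k.round(4),k.mean(0), np.linalg.norm(k[1]-k[0]))
print("keeper far",np.array([S(34,548,.0615),S(466,574,.0615)]).round(4))
n=np.array([S(122,80,.054),S(158,80,.054),S(103,455,.054),S(132,455,.054),S(418,105,.054),S(460,105,.054),S(385,475,.054),S(412,475,.054)]);print("neigh",n.round(4))
st=np.array([S(66,112,.032),S(505,145,.032),S(52,452,.032),S(456,480,.032)]);print("standtop",st.round(4))
sl=np.array([S(263,122,.014),S(240,448,.014),S(310,122,.028),S(276,466,.028)]);print("slot",sl.round(4))
# top cam
```

```text
valley [[ 0.4767 -0.0645  0.045 ]
 [ 0.4747 -0.0286  0.045 ]
 [ 0.4736  0.0304  0.045 ]
 [ 0.4705  0.067   0.045 ]]
slope [-0.04254743  0.47393882] mid [0.47389414 0.00104994] x(mid) 0.47389414317198914
tops [[ 0.4419 -0.0652  0.069 ]
 [ 0.4397 -0.0296  0.069 ]
 [ 0.4374  0.0298  0.069 ]
 [ 0.4352  0.0658  0.069 ]
 [ 0.5134 -0.0634  0.069 ]
 [ 0.5109 -0.0274  0.069 ]
 [ 0.51    0.0323  0.069 ]
 [ 0.5061  0.0686  0.069 ]] [0.47432961 0.00136339 0.069     ]
plate [[ 0.4338 -0.0766  0.01  ]
 [ 0.4263  0.0792  0.01  ]
 [ 0.5124  0.0818  0.01  ]]
keeper [[0.5919 0.1815 0.0615]
 [0.5849 0.326  0.0615]] [0.58841408 0.25372781 0.0615    ] 0.14462431084474747
keeper far [[0.631  0.1825 0.0615]
 [0.6226 0.3304 0.0615]]
neigh [[0.4591 0.195  0.054 ]
 [0.4577 0.206  0.054 ]
 [0.5962 0.202  0.054 ]
 [0.5949 0.2117 0.054 ]
 [0.4554 0.2863 0.054 ]
 [0.4537 0.2991 0.054 ]
 [0.5917 0.2979 0.054 ]
 [0.5905 0.307  0.054 ]]
standtop [[0.4819 0.1767 0.032 ]
 [0.4748 0.3209 0.032 ]
 [0.6143 0.1829 0.032 ]
 [0.6072 0.3281 0.032 ]]
slot [[0.485  0.2419 0.014 ]
 [0.6173 0.2507 0.014 ]
 [0.4768 0.2565 0.028 ]
 [0.6128 0.2635 0.028 ]]
```

Run:
```python
from h import *
a=np.radians(97.5);T=axes([np.cos(a),np.sin(a),0],[0,0,-1])
delta([.538,-.2375,.12],T)
```

```text
t 1.37 pos [0.3812 0.2236 0.3032] shift [-0.476   0.0982  0.1858] turn [ 0.0042  0.0047 -0.0079]
```

```bash
python3 -m inch '-0.037 0.0076 0.010 0 0 0 0;-0.037 0.0076 0.010 0 0 0 0;-0.037 0.0076 0.010 0 0 0 0;-0.037 0.0076 0.010 0 0 0 0;-0.037 0.0076 0.010 0 0 0 0;-0.037 0.0076 0.010 0 0 0 0;-0.037 0.0076 0.010 0 0 0 0;-0.037 0.0076 0.010 0 0 0 0;-0.037 0.0076 0.010 0 0 0 0;-0.037 0.0076 0.010 0 0 0 0'
python3 -m inch '-0.03 0.006 0.017 0 0 0 0;-0.03 0.006 0.017 0 0 0 0;-0.03 0.006 0.017 0 0 0 0;0 0 0.01 0 0 0 0;0 0 0 0 0 0 0.2;0 0 0 0 0 0 0.2'
python3 - <<'E'
from h import *
import json
a=np.radians(97.5);T=axes([np.cos(a),np.sin(a),0],[0,0,-1])
delta([.538,-.2375,-.001],T)
ci=camera_info("wrist");im=grab_frame("wrist");cv2.imwrite("pics/c_wrist.png",im)
json.dump({k:np.array(v).tolist() for k,v in ci.items()},open("c.json","w"))
print(state()["joint_pos"].round(4))
E
```

```text
time: 2.2
tool_pos: [0.5012, -0.1278, 0.2005]
tool_rot: [-0.0, 0.66, 0.752, 0.0]
contact_force: [0.9, 0.0, 0.1]
gripper_width: 1.004
time: 2.7
tool_pos: [0.53, -0.2122, 0.1392]
tool_rot: [-0.001, 0.659, 0.752, -0.0]
contact_force: [-0.2, -0.3, -0.3]
gripper_width: 0.803
t 2.70 pos [ 0.53   -0.2122  0.1392] shift [-0.0264  0.0049  0.1402] turn [-0.002  -0.0019 -0.0002]
[-5.1070e-01 -5.0000e-04  1.8227e+00  3.0000e-04  1.3198e+00 -2.2130e+00]
```

View pics/c_wrist.png

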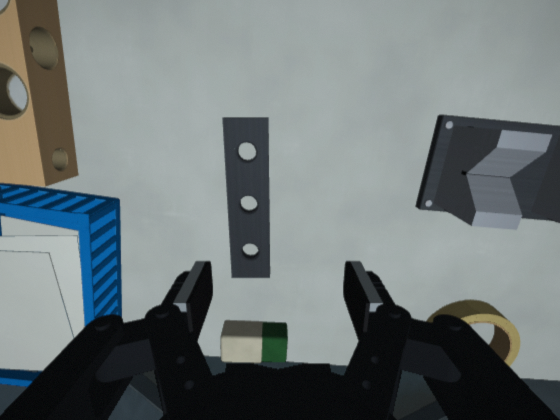

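Run:
```python
from h import *
import json
ci={k:np.array(v) for k,v in json.load(open("c.json")).items()}
im=cv2.imread("pics/c_wrist.png");g=cv2.cvtColor(im,cv2.COLOR_BGR2GRAY)
m=((g<110)*255).astype(np.uint8)[105:285,210:285]
cs,_=cv2.findContours(m,cv2.RETR_EXTERNAL,cv2.CHAIN_APPROX_NONE)
c=max(cs,key=cv2.contourArea);p=c[:,0,:]+[210,105]
print(cv2.minAreaRect(np.array([onplane(ci,u,v,.01)[:2] for u,v in p]).astype(np.float32)))
p1,p2=[onplane(ci,u,v,.01)[:2] for u,v in [(248,151),(250.5,249.5)]];print(p1,p2)
```

```text
((0.5377526879310608, -0.23942779004573822), (0.15924057364463806, 0.040131907910108566), 7.5911865234375)
[ 0.48769347 -0.24446499] [ 0.58513758 -0.23222823]
```

```bash
python3 -m inch '-0.0137 0.0025 0.025 0 0 0 0.2;-0.0137 0.0024 0.025 0 0 0 0.2;0 0 0.03 0 0 0 0.2;0 0 0.02 0 0 0 0.2;0 0 0.01 0 0 0 0.2;0 0 0 0 0 0 0.2;0 0 0 0 0 0 0.2'
python3 - <<'E'
from h import *
delta([.538,-.2385,-.001],axes([np.cos(np.radians(97.5)),np.sin(np.radians(97.5)),0],[0,0,-1]))
E
```

```text
time: 3.33
tool_pos: [0.5398, -0.2391, 0.0316]
tool_rot: [0.001, 0.659, 0.752, 0.0]
contact_force: [0.9, -0.8, -0.8]
gripper_width: 0.803
t 3.33 pos [ 0.5398 -0.2391  0.0316] shift [ 0.0009 -0.0017  0.0326] turn [0.0011 0.0008 0.0009]
```

```bash
python3 -m inch '0.0005 -0.001 0.015 0 0 0 0.2;0 0 0.01 0 0 0 0.2;0 0 0.006 0 0 0 0.2;0 0 0 0 0 0 0.2;0 0 0 0 0 0 0.35;0 0 0 0 0 0 0.6;0 0 0 0 0 0 0.6;0 0 0 0 0 0 0.6;0 0 0 0 0 0 0.6'
python3 - <<'E'
from h import *
delta([.538,-.2385,-.001]);s=state();print(s["gripper_width"],s["contact_force"])
E
```

```text
time: 4.08
tool_pos: [0.5389, -0.2397, 0.0006]
tool_rot: [0.001, 0.659, 0.752, 0.0]
contact_force: [-1.4, 0.6, 4.6]
gripper_width: 0.443
t 4.08 pos [ 0.5389 -0.2397  0.0006] shift [ 0.0013 -0.0007  0.0016] 
0.44317554216407323 [-1.43179171  0.62547542  4.62945506]
```

```bash
python3 -m inch '0 0 0 0 0 0 0.8;0 0 0 0 0 0 0.8;0 0 0 0 0 0 0.8'; python3 -m inch '0 0 -0.01 0 0 0 0.8;0 0 -0.02 0 0 0 0.8;0 0 -0.03 0 0 0 0.8;0 0 -0.03 0 0 0 0.8;0 0 -0.01 0 0 0 0.8;0 0 0 0 0 0 0.8'
python3 - <<'E'
from h import *
s=state();print(s["joint_pos"].round(4))
im=grab_frame("wrist");cv2.imwrite("pics/d_wrist.png",im)
E
```

```text
time: 4.33
tool_pos: [0.5389, -0.2397, 0.0006]
tool_rot: [0.001, 0.659, 0.752, 0.0]
contact_force: [-1.2, 0.9, 5.0]
gripper_width: 0.447
time: 4.83
tool_pos: [0.5398, -0.2402, 0.1025]
tool_rot: [0.003, 0.659, 0.752, 0.001]
contact_force: [0.9, -0.3, -5.5]
gripper_width: 0.447
[-0.5446  0.0815  1.8062  0.      1.2478 -2.2462]
```

View pics/d_wrist.png

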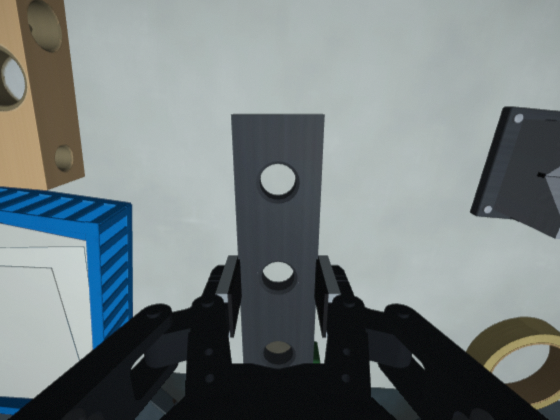

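```bash
python3 -m inch '0 0 -0.006 0 0 0.12 0.8;0 0 -0.006 0 0 0.12 0.8;0 0 -0.006 0 0 0.12 0.8;0 0 -0.006 0 0 0.12 0.8;0 0 -0.006 0 0 0.12 0.8;0 0 -0.006 0 0 0.12 0.8;0 0 -0.006 0 0 0.12 0.8;0 0 -0.006 0 0 0.12 0.8;0 0 -0.006 0 0 0.12 0.8;0 0 -0.006 0 0 0.12 0.8'
python3 -m inch '0 0 0 0 0 0.12 0.8;0 0 0 0 0 0.12 0.8;0 0 0 0 0 0.12 0.8;0 0 0 0 0 0.1 0.8;0 0 0 0 0 0 0.8'
python3 - <<'E'
from h import *
delta([.474,.001,.16],axes([np.cos(np.radians(2.5)),np.sin(np.radians(2.5)),0],[0,0,-1]))
s=state();print(s["joint_pos"].round(4),s["gripper_width"])
E
```

```text
time: 5.72
tool_pos: [0.5361, -0.2381, 0.1553]
tool_rot: [-0.002, 0.969, 0.245, -0.002]
contact_force: [1.0, 0.5, -5.9]
gripper_width: 0.443
time: 6.13
tool_pos: [0.5362, -0.2381, 0.1552]
tool_rot: [-0.002, 1.0, 0.02, -0.003]
contact_force: [-0.2, 0.6, -5.2]
gripper_width: 0.443
t 6.13 pos [ 0.5362 -0.2381  0.1552] shift [-0.0526 -0.2414 -0.0036] turn [-0.0036  0.0054 -0.0036]
[-0.5447  0.0251  1.771   0.      1.3519 -0.5847] 0.442775119252219
```

```bash
python3 -m inch '-0.0075 -0.0345 0 0 0 0 0.8;-0.0075 -0.0345 0 0 0 0 0.8;-0.0075 -0.0345 0 0 0 0 0.8;-0.0075 -0.0345 0 0 0 0 0.8;-0.0075 -0.0345 0 0 0 0 0.8;-0.0075 -0.0345 0 0 0 0 0.8;-0.0076 -0.0344 0 0 0 0 0.8;0 0 0 0 0 0 0.8;0 0 0 0 0 0 0.8'
python3 - <<'E'
from h import *
delta([.474,.001,.16],axes([np.cos(np.radians(2.5)),np.sin(np.radians(2.5)),0],[0,0,-1]))
s=state();print(s["joint_pos"].round(4))
E
# small forward tilt test: tool z toward +x
python3 -m inch '0 0 0 0 -0.1 0 0.8;0 0 0 0 -0.1 0 0.8;0 0 0 0 0 0 0.8;0 0 0 0 0 0 0.8'
python3 - <<'E'
from h import *
s=state();print(s["joint_pos"].round(4),rot(s["tool_rot"]).as_matrix().round(3))
E
```

```text
time: 6.88
tool_pos: [0.4737, 0.0015, 0.157]
tool_rot: [-0.0, 1.0, 0.024, -0.002]
contact_force: [1.0, -0.2, -5.4]
gripper_width: 0.443
t 6.88 pos [0.4737 0.0015 0.157 ] shift [ 0.0002  0.0005 -0.003 ] turn [-0.0004  0.0035  0.0037]
[-1.5400e-01 -2.6200e-01  2.0300e+00 -3.0000e-04  1.3771e+00 -2.0140e-01]
time: 7.22
tool_pos: [0.4758, -0.001, 0.1576]
tool_rot: [0.002, 0.995, 0.021, -0.101]
contact_force: [-0.0, 0.3, -4.9]
gripper_width: 0.445
[-0.1378 -0.1087  1.9065 -0.0351  1.5423 -0.1751] [[ 0.979  0.042 -0.2  ]
 [ 0.041 -0.999 -0.008]
 [-0.2   -0.001 -0.98 ]]
```

```bash
cat > kin.py <<'E'
import numpy as np
from scipy.optimize import least_squares
D=[([.053,1.6135,1.476],[.2029,.5909,.2308]),([-.4373,1.9227,1.6559],[.3776,.2290,.3015]),([-.0005,1.8227,1.3198],[.53,-.2122,.1392]),
([.0815,1.8062,1.2478],[.5398,-.2402,.1025]),([.0251,1.771,1.3519],[.5362,-.2381,.1552]),([-.262,2.03,1.3771],[.4737,.0015,.157]),([-.1087,1.9065,1.5423],[.4758,-.001,.1576])]
def fk(p,q):
    a2,d4,d1,L,e,off=p; s=q[0]+q[1]; t=s+q[2]
    r=a2*np.sin(q[0])+d4*np.sin(s)+e*np.cos(s)+L*np.sin(t)
    z=d1+a2*np.cos(q[0])+d4*np.cos(s)-e*np.sin(s)+L*np.cos(t)
    return np.sqrt(r*r+off*off),z
def res(p):
    o=[]
    for q,x in D:
        r,z=fk(p,q); o+=[r-np.hypot(x[0],x[1]),z-x[2]]
    return np.array(o)
f=least_squares(res,[.39,.6,.2,.3,0,.07]);P=f.x
if __name__=="__main__": print(P.round(4),np.abs(f.fun).max())
E
python3 kin.py
python3 - <<'E'
from kin import *
# max forward tilt at V: TCP ~ (.474, z .07)
for z in (.07,.16):
  for tl in (0,5,10,15,20,25,30,45,-45):
    th=np.pi-np.radians(tl)
    def g(q): r,zz=fk(P,q); return [r-.474,zz-z,q.sum()-th]
    s=least_squares(g,[-.3,2.1,1.4]); print(z,tl,s.x.round(2),s.cost<1e-8)
E
```

```text
[0.4257 0.6108 0.2449 0.2855 0.0959 0.0668] 0.0010501481661207013
0.07 0 [-0.15  2.1   1.2 ] True
0.07 5 [-0.22  2.15  1.12] True
0.07 10 [-0.28  2.21  1.04] True
0.07 15 [-0.35  2.27  0.96] True
0.07 20 [-0.41  2.33  0.88] True
0.07 25 [-0.48  2.39  0.79] True
0.07 30 [-0.54  2.45  0.71] True
0.07 45 [-0.7   2.62  0.44] True
0.07 -45 [0.41 1.63 1.88] True
0.16 0 [-0.27  2.03  1.38] True
0.16 5 [-0.33  2.08  1.31] True
0.16 10 [-0.4   2.14  1.23] True
0.16 15 [-0.47  2.2   1.16] True
0.16 20 [-0.54  2.25  1.08] True
0.16 25 [-0.61  2.31  1.  ] True
0.16 30 [-0.68  2.37  0.93] True
0.16 45 [-0.9   2.55  0.7 ] True
0.16 -45 [0.3  1.6  2.02] True
```

```bash
python3 -m inch '0 0 0 0 0.112 0 0.8;0 0 0 0 0.112 0 0.8;0 0 0 0 0.112 0 0.8;0 0 0 0 0.112 0 0.8;0 0 0 0 0.112 0 0.8;0 0 0 0 0.112 0 0.8;0 0 0 0 0.112 0 0.8;0 0 0 0 0.112 0 0.8;0 0 0 0 0 0 0.8'
cat > tv.py <<'E'
from h import *
a=np.radians(2.5);h=np.array([np.cos(a),np.sin(a),0]);k=np.array([0,0,1.])
V0=np.array([.474,.001,.045])
def T(deg):
    t=np.radians(deg);return axes(h*np.cos(t)+k*np.sin(t),h*np.sin(t)-k*np.cos(t))
E
python3 - <<'E'
from tv import *
delta([.4864,.001,.11],T(40));delta([.4864,.001,.0623],T(40))
s=state();print(s["joint_pos"].round(4),s["gripper_width"])
E
```

```text
time: 7.97
tool_pos: [0.4696, 0.0003, 0.1505]
tool_rot: [-0.008, 0.941, 0.019, 0.337]
contact_force: [-3.0, -0.2, -9.3]
gripper_width: 0.447
t 7.97 pos [4.696e-01 3.000e-04 1.505e-01] shift [-0.0127  0.      0.042 ] turn [ 0.0005  0.0104 -0.003 ]
t 7.97 pos [4.696e-01 3.000e-04 1.505e-01] shift [-0.043   0.0001  0.0789] turn [ 0.0005  0.0104 -0.003 ]
[-0.2816 -0.8248  2.5036  0.2802  0.8211 -0.4455] 0.44656089675328275
```

```bash
python3 -m inch '-0.004 0 0.014 0 0.005 0 0.8;-0.004 0 0.014 0 0.005 0 0.8;-0.004 0 0.014 0 0 0 0.8;0 0 0 0 0 0 0.8;0 0 0 0 0 0 0.8'
python3 - <<'E'
from tv import *
delta([.4864,.001,.0623],T(40))
s=state();print(s["joint_pos"].round(4),s["gripper_width"])
cv2.imwrite("pics/e_scene.png",cv2.resize(grab_frame("scene")[130:330,180:420],None,fx=3.3,fy=3,interpolation=cv2.INTER_CUBIC))
cv2.imwrite("pics/e_wrist.png",grab_frame("wrist"))
E
```

```text
time: 8.38
tool_pos: [0.4928, 0.0005, 0.1184]
tool_rot: [-0.007, 0.939, 0.02, 0.343]
contact_force: [0.7, 0.1, -5.1]
gripper_width: 0.449
t 8.38 pos [0.4928 0.0005 0.1184] shift [-0.041  -0.0007  0.0387] turn [ 0.0006 -0.0032 -0.0016]
[-0.2625 -0.6705  2.4853  0.3161  0.6734 -0.4856] 0.4489328118079438
```

View pics/e_scene.png

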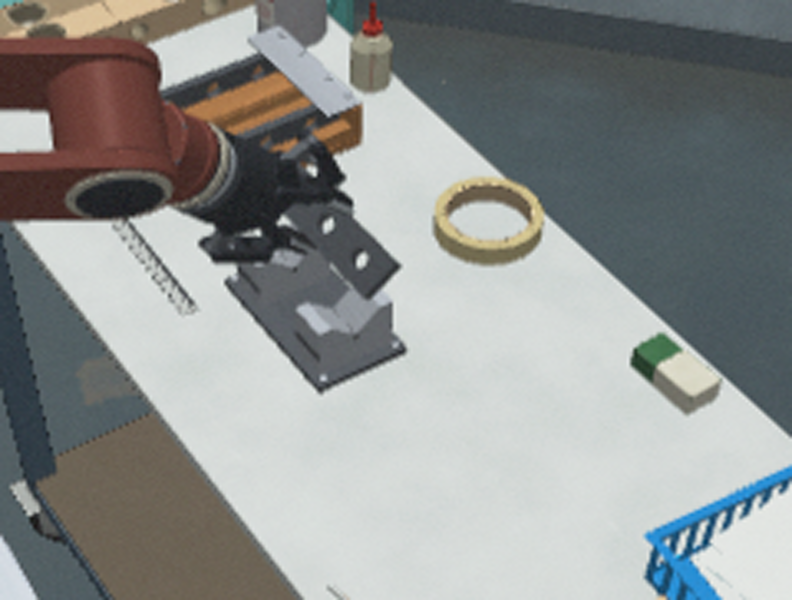

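View pics/e_wrist.png

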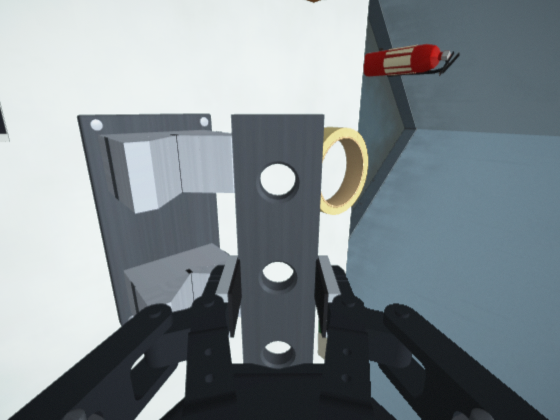

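```bash
python3 -m inch '-0.010 0 0.0095 0 0 0 0.8;-0.010 0 0.0095 0 0 0 0.8;-0.010 0 0.0095 0 0 0 0.8;-0.006 0 0.006 0 0 0 0.8;0 0 0 0 0 0 0.8;0 0 0 0 0 0 0.8'
python3 - <<'E'
from tv import *
delta([.4864,.001,.0623],T(40))
s=state();print(s["joint_pos"].round(4),s["contact_force"])
E
```

```text
time: 8.98
tool_pos: [0.4886, 0.0003, 0.0704]
tool_rot: [-0.007, 0.938, 0.02, 0.346]
contact_force: [-0.0, -0.6, -4.6]
gripper_width: 0.444
t 8.98 pos [4.886e-01 3.000e-04 7.040e-02] shift [-0.0069 -0.0008  0.0047] turn [ 0.0014 -0.0081 -0.0015]
[-0.2673 -0.5841  2.5266  0.3868  0.5502 -0.5724] [-1.66364845e-03 -5.81304922e-01 -4.64239649e+00]
```

```bash
python3 -m inch '-0.0035 0 0.0024 0 0 0 0.8;-0.0034 0 0.0023 0 0 0 0.8;0 0 0 0 0 0 0.8;0 0 0 0 0 0 0.8'
python3 - <<'E'
from tv import *
delta([.4864,.001,.0623],T(40))
s=state();print(s["joint_pos"].round(4),s["contact_force"])
E
```

```text
time: 9.32
tool_pos: [0.4863, 0.0002, 0.0621]
tool_rot: [-0.007, 0.938, 0.019, 0.346]
contact_force: [-0.1, -0.2, -5.1]
gripper_width: 0.445
t 9.32 pos [4.863e-01 2.000e-04 6.210e-02] shift [ 0.0002 -0.0008 -0.0001] turn [ 0.0015 -0.0083 -0.0015]
[-0.2697 -0.5724  2.5357  0.4026  0.5317 -0.5919] [-0.12840918 -0.15401867 -5.08207728]
```

```bash
python3 -m inch '-0.0008 0 0.0009 0 0 0 0.8;0 0 0 0 0 0 0.8;0 0 0 0 0 0 0.8'; python3 -m inch '-0.0008 0 0.0009 0 0 0 0.8;0 0 0 0 0 0 0.8;0 0 0 0 0 0 0.8'
```

```text
time: 9.57
tool_pos: [0.4868, 0.0001, 0.0615]
tool_rot: [-0.007, 0.938, 0.019, 0.346]
contact_force: [1.8, 0.5, -4.1]
gripper_width: 0.447
time: 9.82
tool_pos: [0.4872, -0.0, 0.0609]
tool_rot: [-0.007, 0.938, 0.019, 0.347]
contact_force: [3.1, 0.7, -1.3]
gripper_width: 0.449
```

```bash
python3 -m inch '0 0 0 0 0 0 0.5;0 0 0 0 0 0 0.45;0 0 0 0 0 0 0.4;0 0 0 0 0 0 0.35;0 0 0 0 0 0 0.35;0 0 0 0 0 0 0.35'
python3 - <<'E'
from tv import *
print(state()["gripper_width"],state()["contact_force"])
cv2.imwrite("pics/f_wrist.png",grab_frame("wrist"))
E
```

```text
time: 10.32
tool_pos: [0.4861, 0.0002, 0.0594]
tool_rot: [-0.007, 0.938, 0.02, 0.346]
contact_force: [-1.1, -0.7, 0.6]
gripper_width: 0.647
0.6470574272954538 [-1.1201048  -0.66412322  0.60905885]
```

View pics/f_wrist.png

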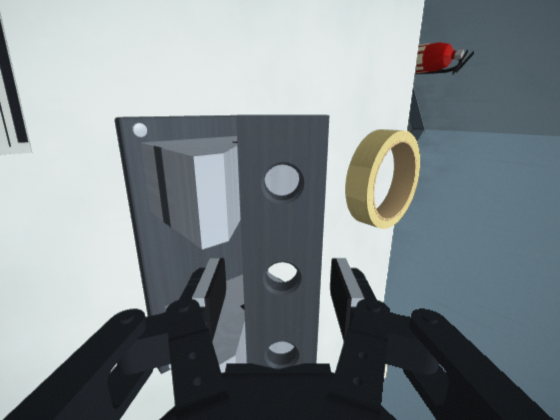

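```bash
python3 -m inch '0 0 -0.01 0 0 0 0.35;0 0 -0.01 0 0 0 0.35;0 0 -0.015 0 0 0 0.35;0.01 0 -0.02 0 0 0 0.35;0.015 0 -0.02 0 -0.05 0 0.35;0.015 0 -0.02 0 -0.1 0 0.35;0.015 0 -0.02 0 -0.1 0 0.35;0 0 0 0 0 0 0.35'
python3 - <<'E'
from tv import *
from kin import *
print(state()["contact_force"],state()["joint_pos"].round(3))
s=2**-.5
# face grip: TCP about bar centre; tool back tilt 45
C=V0+h*.0106+k*.0177
print(C)
delta(C+ (h+k)*s*.11, T(-45)); delta(C,T(-45))
cv2.imwrite("pics/g_top.png",cv2.resize(grab_frame("top")[140:290,180:380],None,fx=4,fy=4,interpolation=cv2.INTER_CUBIC))
cv2.imwrite("pics/g_wrist.png",grab_frame("wrist"))
E
```

```text
time: 11.03
tool_pos: [0.465, -0.0019, 0.1932]
tool_rot: [-0.003, 0.973, 0.021, 0.231]
contact_force: [1.1, -0.5, 1.1]
gripper_width: 0.652
[ 1.07648199 -0.50693125  1.06882835] [-0.239 -0.698  2.312  0.138  1.08  -0.319]
[0.48458991 0.00146237 0.0627    ]
t 11.03 pos [ 0.465  -0.0019  0.1932] shift [ 0.0633 -0.0029  0.0909] turn [ 0.0038 -1.2523 -0.0026]
t 11.03 pos [ 0.465  -0.0019  0.1932] shift [-0.0411 -0.0031  0.1254] turn [ 0.0038 -1.2523 -0.0026]
```

View pics/g_wrist.png

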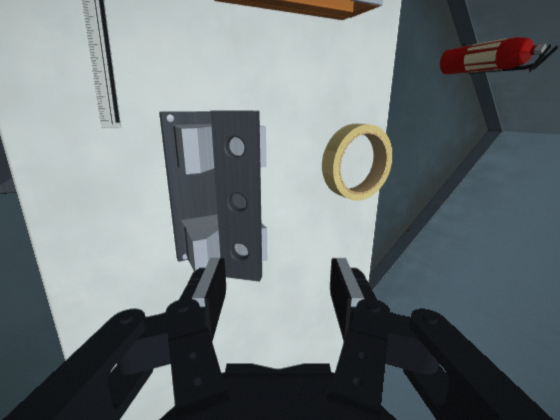

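View pics/g_top.png

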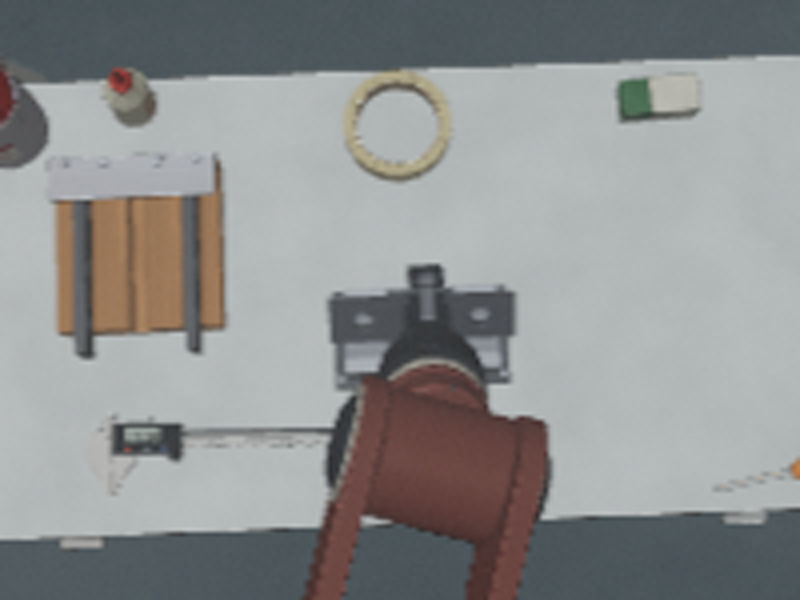

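Run:
```python
from tv import *
ci=camera_info("top")
for u,v,z in [(331,290,.077),(515,289,.077),(363,320,.066),(480,314,.066)]:
    print(onplane(ci,u/4-.4+180,v/4-.4+140,z).round(4))
```

```text
[0.507  0.0785 0.077 ]
[ 0.5078 -0.0786  0.077 ]
[0.4826 0.0514 0.066 ]
[ 0.4878 -0.0491  0.066 ]
```

Run:
```python
from tv import *
ci=camera_info("top")
for u,v,z in [(365,332,.045),(478,332,.045),(333,292,.01),(505,285,.01),(510,382,.01),(337,389,.01)]:
    print(onplane(ci,u/4-.4+180,v/4-.4+140,z).round(4))
im=cv2.imread("pics/g_wrist.png");cv2.imwrite("pics/zg.png",cv2.resize(im[100:290,150:280],None,fx=4,fy=3,interpolation=cv2.INTER_CUBIC))
```

```text
[0.4751 0.0503 0.045 ]
[ 0.4751 -0.0482  0.045 ]
[0.5161 0.0803 0.01  ]
[ 0.5224 -0.0743  0.01  ]
[ 0.435  -0.0778  0.01  ]
[0.4287 0.076  0.01  ]
```

View pics/zg.png

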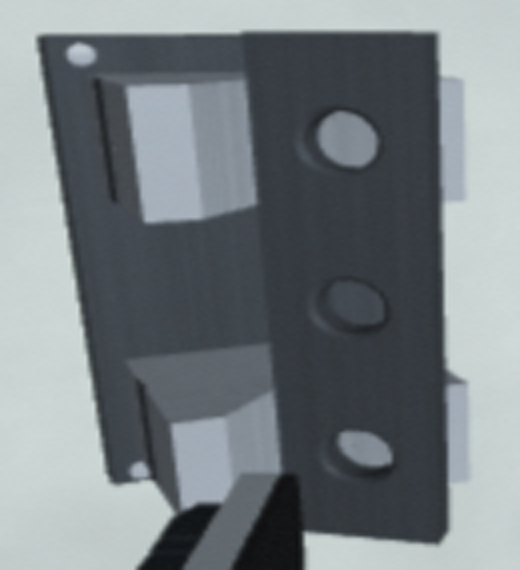

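```bash
python3 -m inch '0 0 0 0 -0.114 0 0.5;0 0 0 0 -0.114 0 0.55;0 0 0 0 -0.114 0 0.55;0 0 0 0 -0.114 0 0.55;0 0 0 0 -0.114 0 0.55;0 0 0 0 -0.114 0 0.55;0 0 0 0 -0.114 0 0.55;0 0 0 0 -0.114 0 0.55;0 0 0 0 -0.114 0 0.55;0 0 0 0 -0.114 0 0.55'
python3 -m inch '0 0 0 0 -0.112 0 0.55;0 0 0 0 0 0 0.55'
python3 - <<'E'
from tv import *
print(state()["joint_pos"].round(3))
s=2**-.5
C=V0+[.0005,0,0]+h*.0106+k*.0177
delta(C+ (h+k)*s*.07, T(-45)); delta(C,T(-45))
E
```

```text
time: 11.97
tool_pos: [0.4585, -0.0008, 0.1817]
tool_rot: [0.007, 0.941, 0.02, -0.339]
contact_force: [-0.1, 0.7, -0.1]
gripper_width: 0.448
time: 12.13
tool_pos: [0.4577, -0.0008, 0.1772]
tool_rot: [0.007, 0.919, 0.02, -0.393]
contact_force: [-0.5, 1.1, -1.8]
gripper_width: 0.452
[-0.102  0.251  1.637 -0.115  2.055 -0.155]
t 12.13 pos [ 0.4577 -0.0008  0.1772] shift [ 0.1001 -0.0011 -0.0108] turn [-0.0031  0.0235  0.0003]
t 12.13 pos [ 0.4577 -0.0008  0.1772] shift [ 0.1018 -0.0008  0.0592] turn [-0.0031  0.0235  0.0003]
```

```bash
python3 -m inch '0.025 0 -0.007 0 0.01 0 0.55;0.025 0 -0.003 0 0.01 0 0.55;0.025 0 0 0 0 0 0.55;0.025 0 0 0 0 0 0.55;0 0 0 0 0 0 0.55;0 0 0 0 0 0 0.55'
python3 - <<'E'
from tv import *
s=2**-.5
C=V0+[.0005,0,0]+h*.0106+k*.0177
delta(C+ (h+k)*s*.07, T(-45)); delta(C+(h+k)*s*.002,T(-45))
cv2.imwrite("pics/h_wrist.png",grab_frame("wrist"))
cv2.imwrite("pics/h_scene.png",cv2.resize(grab_frame("scene")[130:330,180:420],None,fx=3.3,fy=3,interpolation=cv2.INTER_CUBIC))
E
```

```text
time: 12.63
tool_pos: [0.5357, 0.0023, 0.1181]
tool_rot: [0.008, 0.925, 0.019, -0.38]
contact_force: [-0.5, -0.7, -0.7]
gripper_width: 0.451
t 12.63 pos [0.5357 0.0023 0.1181] shift [ 0.0033 -0.0013  0.005 ] turn [-0.0021 -0.0063 -0.001 ]
t 12.63 pos [0.5357 0.0023 0.1181] shift [ 0.0029 -0.0012  0.073 ] turn [-0.0021 -0.0063 -0.001 ]
```

View pics/h_wrist.png

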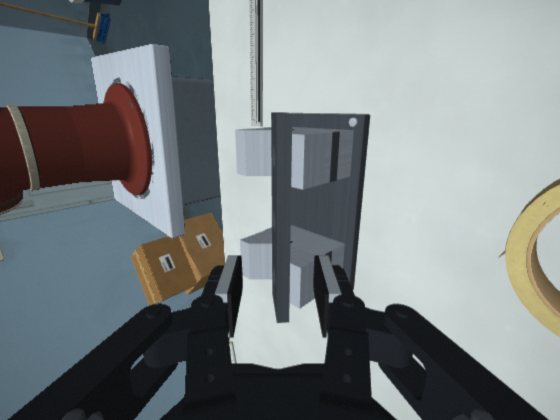

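View pics/h_scene.png

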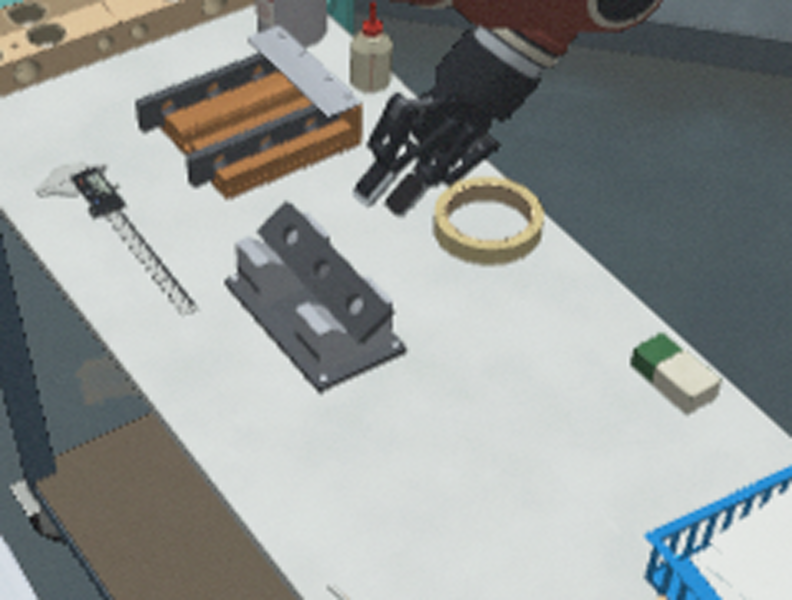

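```bash
python3 -m inch '0.001 -0.0005 0.015 0 0 0 0.55;0.001 -0.0005 0.015 0 -0.005 0 0.55;0.001 0 0.015 0 0 0 0.55;0 0 0.015 0 0 0 0.55;0 0 0.010 0 0 0 0.55;0 0 0 0 0 0 0.55;0 0 0 0 0 0 0.55'
python3 - <<'E'
from tv import *
s=2**-.5
C=V0+[.0005,0,0]+h*.0106+k*.0177
delta(C+(h+k)*s*.002,T(-45));print(state()["contact_force"])
E
```

```text
time: 13.32
tool_pos: [0.49, 0.0013, 0.0682]
tool_rot: [0.008, 0.925, 0.019, -0.381]
contact_force: [0.4, 0.3, 0.2]
gripper_width: 0.45
t 13.32 pos [0.49   0.0013 0.0682] shift [ 0.0004 -0.0003  0.0053] turn [-0.0015 -0.0045 -0.0015]
[0.39556094 0.29384855 0.20032943]
```

```bash
python3 -m inch '0 0 0.005 0 -0.004 0 0.55;0 0 0 0 0 0 0.6;0 0 0 0 0 0 0.7;0 0 0 0 0 0 0.8;0 0 0 0 0 0 0.9;0 0 0 0 0 0 1;0 0 0 0 0 0 1;0 0 0 0 0 0 1;0 0 0 0 0 0 1'
python3 - <<'E'
from tv import *
s=2**-.5
C=V0+[.0005,0,0]+h*.0106+k*.0177
delta(C+(h+k)*s*.002,T(-45));print(state()["contact_force"],state()["gripper_width"])
cv2.imwrite("pics/i_wrist.png",grab_frame("wrist"))
E
```

```text
time: 14.07
tool_pos: [0.4872, 0.0012, 0.0643]
tool_rot: [0.008, 0.924, 0.019, -0.382]
contact_force: [1.0, 1.5, 2.9]
gripper_width: 0.096
t 14.07 pos [0.4872 0.0012 0.0643] shift [-0.0004 -0.0004  0.0006] turn [-0.0014 -0.0004 -0.0015]
[0.97512113 1.54769422 2.87978782] 0.09578025506643614
```

View pics/i_wrist.png

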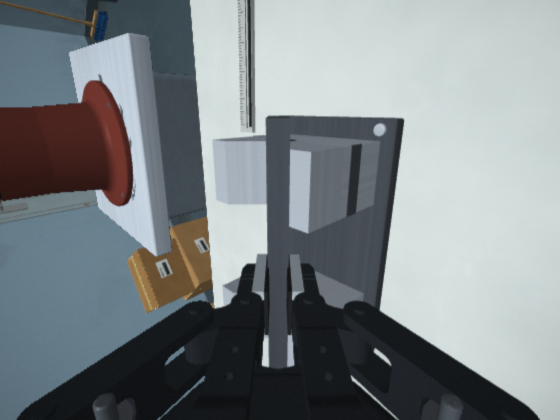

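```bash
python3 -m inch '-0.005 0 -0.005 0 0 0 1;-0.015 0 -0.015 0 0 0 1;-0.025 0 -0.025 0 0 0 1;-0.025 0 -0.025 0 0 0 1;-0.02 0 -0.02 0 0 0 1;0 0 0 0 0.112 0 1;0 0 0 0 0.112 0 1;0 0 0 0 0.112 0 1;0 0 0 0 0.112 0 1;0 0 0 0 0.112 0 1'
python3 -m inch '0 0 0 0 0.112 0 1;0 0 0 0 0.112 0 1;0 0 0 0 0 0 1;0 0 0 0 0 0 1'
cat > ts.py <<'E'
from h import *
a=np.radians(2.8);hx=np.array([np.cos(a),np.sin(a),0]);hy=np.array([-np.sin(a),np.cos(a),0]);k=np.array([0,0,1.])
S0=np.array([.5527,.252,0]);TS=axes(hy,[0,0,-1])
def sp(x,y,z): return S0+hx*x+hy*y+k*z
E
python3 - <<'E'
from ts import *
print(state()["joint_pos"].round(3),state()["contact_force"],state()["gripper_width"])
delta(sp(-.053,0,.16),TS)
E
```

```text
time: 14.95
tool_pos: [0.4864, 0.0013, 0.1901]
tool_rot: [0.002, 0.994, 0.021, -0.11]
contact_force: [-0.1, -0.7, -4.9]
gripper_width: 0.1
time: 15.28
tool_pos: [0.4846, 0.0014, 0.1895]
tool_rot: [-0.0, 1.0, 0.021, -0.003]
contact_force: [0.3, -0.3, -5.8]
gripper_width: 0.095
[-1.510e-01 -2.600e-01  1.973e+00 -1.000e-03  1.435e+00 -1.920e-01] [ 0.25424301 -0.33657649 -5.8068387 ] 0.0951963577901489
t 15.28 pos [0.4846 0.0014 0.1895] shift [ 0.0256 -0.2472  0.0294] turn [-0.0051  0.0043 -1.5784]
```

```bash
python3 -m inch '0 0 0 0 0 -0.113 1;0 0 0 0 0 -0.113 1;0 0 0 0 0 -0.113 1;0 0 0 0 0 -0.113 1;0 0 0 0 0 -0.113 1;0 0 0 0 0 -0.113 1;0 0 0 0 0 -0.113 1;0 0 0 0 0 -0.113 1;0 0 0 0 0 -0.113 1;0 0 0 0 0 -0.113 1'
python3 -m inch '0 0 0 0 0 -0.113 1;0 0 0 0 0 -0.113 1;0 0 0 0 0 -0.113 1;0 0 0 0 0 -0.109 1;0 0 0 0 0 0 1;0 0 0 0 0 0 1'
python3 - <<'E'
from ts import *
print(state()["joint_pos"].round(3),state()["contact_force"],state()["gripper_width"])
delta(sp(-.053,0,.16),TS)
E
```

```text
time: 16.12
tool_pos: [0.4872, 0.0012, 0.1901]
tool_rot: [-0.002, 0.832, 0.555, -0.002]
contact_force: [-0.2, 1.0, -5.0]
gripper_width: 0.101
time: 16.62
tool_pos: [0.4872, 0.0012, 0.1903]
tool_rot: [-0.002, 0.691, 0.723, -0.002]
contact_force: [-0.5, -0.8, -5.2]
gripper_width: 0.1
[-1.500e-01 -2.550e-01  1.967e+00 -1.000e-03  1.434e+00 -1.767e+00] [-0.45298165 -0.81145642 -5.1616834 ] 0.0998490288963757
t 16.62 pos [0.4872 0.0012 0.1903] shift [0.2474 0.0242 0.0303] turn [-0.0047 -0.0004 -0.0027]
```

```bash
python3 -m inch '0.0353 0.0034 0.004 0 0 0 1;0.0353 0.0034 0.004 0 0 0 1;0.0353 0.0034 0.004 0 0 0 1;0.0353 0.0034 0.004 0 0 0 1;0.0353 0.0034 0.004 0 0 0 1;0.0353 0.0034 0.004 0 0 0 1;0.0353 0.0034 0.004 -0.004 0 -0.003 1;0 0 0 0 0 0 1;0 0 0 0 0 0 1'
python3 - <<'E'
from ts import *
import json
delta(sp(-.053,0,.16),TS)
ci=camera_info("wrist")
json.dump({k:np.array(v).tolist() for k,v in ci.items()},open("j.json","w"))
im=grab_frame("wrist");cv2.imwrite("pics/j_wrist.png",im)
t=grab_frame("top");cv2.imwrite("pics/j_top.png",t)
cv2.imwrite("pics/j_topz.png",cv2.resize(t[165:245,180:250],None,fx=7,fy=7,interpolation=cv2.INTER_CUBIC))
E
```

```text
time: 17.37
tool_pos: [0.498, 0.2509, 0.162]
tool_rot: [0.0, 0.688, 0.726, -0.0]
contact_force: [-0.2, -0.6, -5.8]
gripper_width: 0.099
t 17.37 pos [0.498  0.2509 0.162 ] shift [-0.0016  0.0016  0.002 ] turn [-0.0002  0.001   0.0042]
```

View pics/j_wrist.png

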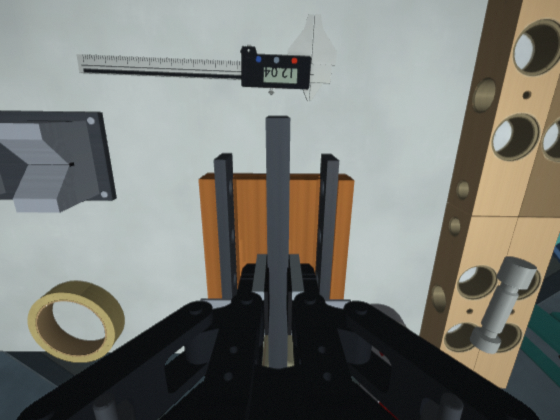

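View pics/j_topz.png

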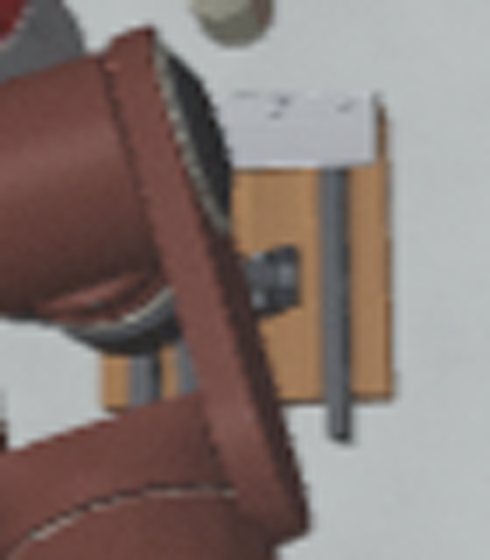

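Run:
```python
from h import *
im=cv2.imread("pics/j_wrist.png")
cv2.imwrite("pics/zj.png",cv2.resize(im[140:310,190:365],None,fx=4.5,fy=3.5,interpolation=cv2.INTER_NEAREST))
```

```text
(no output)
```

View pics/zj.png

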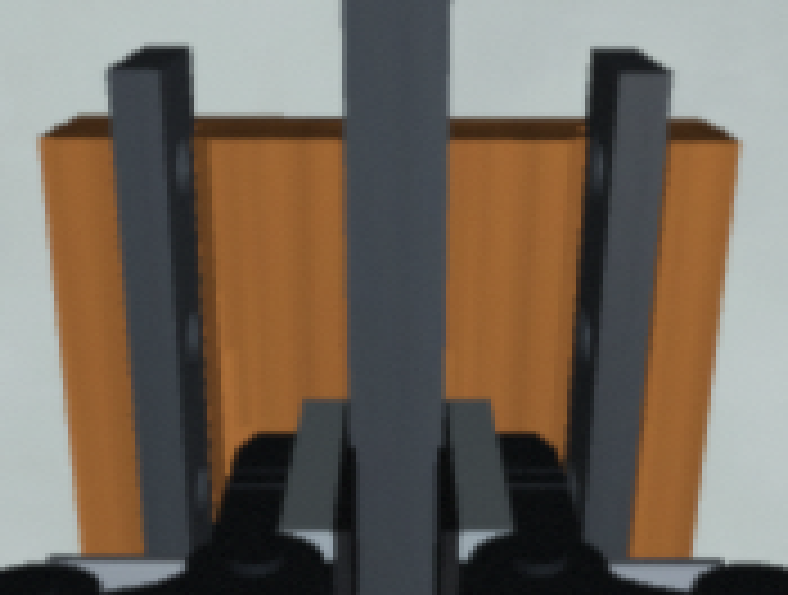

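Run:
```python
from ts import *
import json
ci={k:np.array(v) for k,v in json.load(open("j.json")).items()}
Z=lambda x,y,z:onplane(ci,x/4.5-.4+190,y/3.5-.4+140,z)
n1=(Z(110,69,.054)+Z(163,69,.054))/2;n2=(Z(616,72,.054)+Z(670,72,.054))/2
b1=(Z(147,552,.054)+Z(190,552,.054))/2;b2=(Z(583,560,.054)+Z(632,560,.054))/2
print("fronts",n1.round(4),n2.round(4),"dist",np.linalg.norm(n1-n2),"width",np.linalg.norm(Z(110,69,.054)-Z(163,69,.054)))
print("angle",np.degrees(np.arctan2(*(-(n2-n1))[:2])),np.degrees(np.arctan2((b1-n1)[1],(b1-n1)[0])),np.degrees(np.arctan2((b2-n2)[1],(b2-n2)[0])))
f=(n1+n2)/2;print("origin from fronts",(f+hx*.097).round(4))
s1=Z(40,138,.032);s2=Z(740,142,.032);print("stand front",((s1+s2)/2+hx*.075).round(4),np.linalg.norm(s1-s2),np.degrees(np.arctan2(*(-(s2-s1))[:2])))
k1=Z(48,556,.0615);k2=Z(722,562,.0615);print("keeper",((k1+k2)/2-hx*.037).round(4),np.linalg.norm(k1-k2))
# held bar
zt=.180
e=[onplane(ci,u,v,zt) for u,v in [(266,117.5),(290,117.5)]];e2=[onplane(ci,u,v,zt) for u,v in [(269,365),(287,365)]]
print("bar front",np.mean(e,0).round(4),np.linalg.norm(e[0]-e[1]),"rear",np.mean(e2,0).round(4))
d=np.mean(e2,0)-np.mean(e,0);print("len",np.linalg.norm(d),np.degrees(np.arctan2(d[1],d[0])))
print(state()["tool_pos"])
```

```text
fronts [0.4588 0.2002 0.054 ] [0.4545 0.2945 0.054 ] dist 0.09439508478834002 width 0.009875406456226643
angle 177.37112305170066 2.4582832881628853 3.202644844854071
origin from fronts [0.5535 0.2521 0.054 ]
stand front [0.5537 0.2521 0.032 ] 0.1450409517192404 177.3621598593498
keeper [0.5519 0.2515 0.0615] 0.1433767683999322
bar front [0.419  0.2467 0.18  ] 0.009544925594252738 rear [0.5452 0.2535 0.18  ]
len 0.12633626741151704 3.084022006783872
[0.49849508 0.24902679 0.16248234]
```

```bash
python3 -m inch '-0.0013 0 0.025 0 0 0 1;0 0 0.03 0 0 0 1;0 0 0.025 0 0 0 1;0 0 0.015 0 0 0 1;0 0 0 0 0 0 1;0 0 0 0 0 0 1'
python3 - <<'E'
from ts import *
S0[:2]=[.553,.252]
delta(sp(-.053,0,.036),TS);print(state()["contact_force"])
cv2.imwrite("pics/k_wrist.png",grab_frame("wrist"))
delta(sp(-.053,0,.036),TS)
im=cv2.imread("pics/k_wrist.png")
cv2.imwrite("pics/zk.png",cv2.resize(im[90:330,170:390],None,fx=3.5,fy=2.5,interpolation=cv2.INTER_CUBIC))
E
```

```text
time: 17.97
tool_pos: [0.4984, 0.2467, 0.0673]
tool_rot: [0.0, 0.689, 0.724, -0.0]
contact_force: [0.7, -0.1, -4.2]
gripper_width: 0.098
t 17.97 pos [0.4984 0.2467 0.0673] shift [0.0027 0.0018 0.0313] turn [0.0002 0.0007 0.0007]
[ 0.66895271 -0.0910071  -4.21319858]
t 18.02 pos [0.4997 0.2473 0.069 ] shift [0.0021 0.0004 0.033 ] turn [ 0.0034 -0.0002  0.0012]
```

View pics/zk.png

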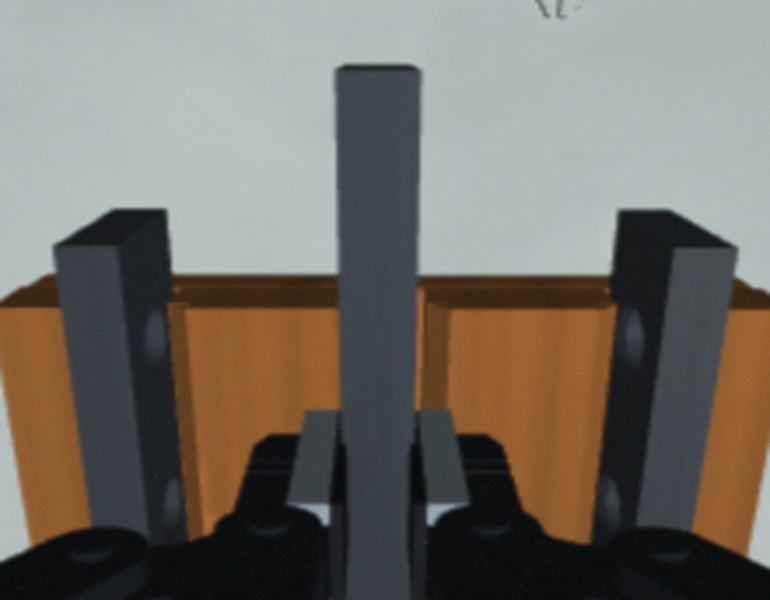

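```bash
python3 -m inch '0.0027 0 0 0 0 0 1;0 0 0 0 0 0 1;0 0 0 0 0 0 1;0 0 0 0 0 0 1'
python3 - <<'E'
from ts import *
S0[:2]=[.553,.252]
delta(sp(-.053,0,.036),TS);im=grab_frame("wrist")
cv2.imwrite("pics/zl.png",cv2.resize(im[90:330,170:390],None,fx=3.5,fy=2.5,interpolation=cv2.INTER_CUBIC))
delta(sp(-.053,0,.036),TS)
E
```

```text
time: 18.35
tool_pos: [0.4993, 0.2509, 0.0692]
tool_rot: [0.001, 0.689, 0.725, 0.002]
contact_force: [0.2, 0.3, -4.8]
gripper_width: 0.094
t 18.35 pos [0.4993 0.2509 0.0692] shift [-0.0015  0.0006  0.0332] turn [ 0.0042 -0.0006  0.003 ]
t 18.40 pos [0.499  0.2508 0.0689] shift [-0.0015  0.0008  0.0329] turn [ 0.0036 -0.0004  0.0031]
```

View pics/zl.png

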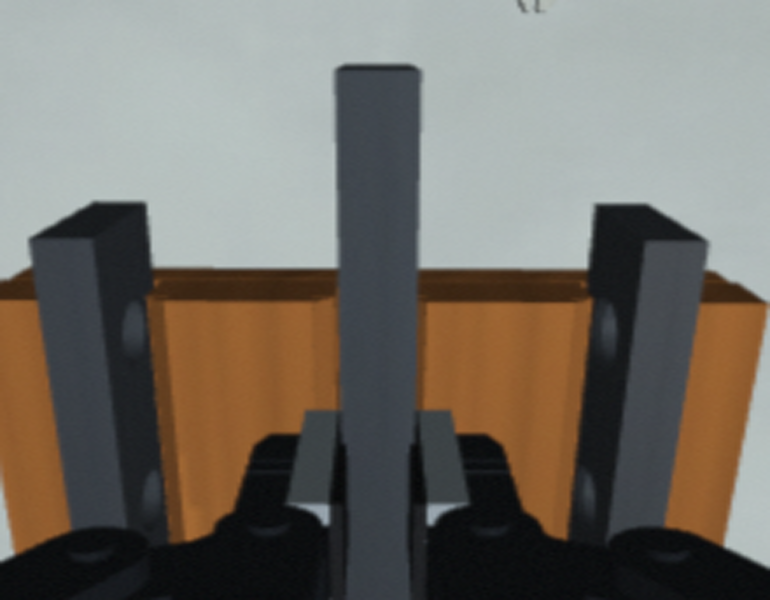

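```bash
python3 -m inch '-0.0007 0 0.005 0 0 0 1;0 0 0.005 0 0 0 1;0 0 0.004 0 0 0 1;0 0 0.003 0 0 0 1;0 0 0 0 0 0 1;0 0 0 0 0 0 1'
python3 -m inch '0 0 0.003 0 0 0 1;0 0 0.003 0 0 0 1;0 0 0.002 0 0 0 1;0 0 0 0 0 0 1;0 0 0 0 0 0 1'
python3 - <<'E'
from ts import *
S0[:2]=[.553,.252]
delta(sp(-.053,0,.036),TS);print(state()["contact_force"],state()["ft_torque"])
E
```

```text
time: 18.9
tool_pos: [0.4983, 0.2497, 0.0504]
tool_rot: [0.001, 0.689, 0.725, 0.0]
contact_force: [-0.6, -0.6, -4.1]
gripper_width: 0.099
time: 19.32
tool_pos: [0.4985, 0.2498, 0.0427]
tool_rot: [0.001, 0.689, 0.725, 0.001]
contact_force: [0.0, -0.6, -5.1]
gripper_width: 0.098
t 19.32 pos [0.4985 0.2498 0.0427] shift [-0.0005  0.0015  0.0067] turn [0.0018 0.0001 0.0029]
[ 5.08737323e-03 -6.46497639e-01 -5.11933486e+00] [-0.02349021  0.01608543  0.00500436]
```

Entering the slot without side load. Going on to the floor.

```bash
python3 -m inch '0 0 0.003 0 0 0 1;0 0 0.002 0 0 0 1;0 0 0 0 0 0 1;0 0 0 0 0 0 1'
python3 -m inch '0 0 0.001 0 0 0 1;0 0 0 0 0 0 1;0 0 0 0 0 0 1'
python3 -m inch '0 0 0.001 0 0 0 1;0 0 0 0 0 0 1;0 0 0 0 0 0 1'
```

```text
time: 19.65
tool_pos: [0.4985, 0.2498, 0.0378]
tool_rot: [0.001, 0.689, 0.725, 0.001]
contact_force: [0.0, -0.9, -5.1]
gripper_width: 0.095
time: 19.9
tool_pos: [0.4987, 0.2499, 0.037]
tool_rot: [0.001, 0.689, 0.725, 0.001]
contact_force: [-0.1, -0.4, -6.1]
gripper_width: 0.099
time: 20.15
tool_pos: [0.499, 0.25, 0.0363]
tool_rot: [0.001, 0.689, 0.725, 0.001]
contact_force: [0.2, 0.1, -4.1]
gripper_width: 0.099
```

```bash
python3 -m inch '0 0 0.0008 0 0 0 1;0 0 0 0 0 0 1;0 0 0 0 0 0 1'
python3 -m inch '0 0 0.0008 0 0 0 1;0 0 0 0 0 0 1;0 0 0 0 0 0 1'
```

```text
time: 20.4
tool_pos: [0.4991, 0.25, 0.0362]
tool_rot: [0.001, 0.689, 0.725, 0.001]
contact_force: [-4.5, -1.2, 4.6]
gripper_width: 0.1
time: 20.65
tool_pos: [0.4991, 0.25, 0.0362]
tool_rot: [0.001, 0.688, 0.725, 0.001]
contact_force: [-5.8, -2.1, 10.5]
gripper_width: 0.096
```

```bash
python3 -m inch '0 0.004 -0.0008 0 0 0 1;0 0.006 0 0 0 0 1;0 0.006 0 0 0 0 1;0 0.006 0 0 0 0 1;0 0 0 0 0 0 1;0 0 0 0 0 0 1'
```

```text
time: 21.15
tool_pos: [0.5208, 0.2514, 0.0362]
tool_rot: [0.0, 0.689, 0.725, 0.001]
contact_force: [-5.5, -0.4, 6.1]
gripper_width: 0.098
```

```bash
python3 -m inch '0 0.005 0 0 0 0 1;0 0.004 0 0 0 0 1;0 0 0 0 0 0 1;0 0 0 0 0 0 1'
```

```text
time: 21.48
tool_pos: [0.5291, 0.2518, 0.0363]
tool_rot: [-0.0, 0.689, 0.725, 0.0]
contact_force: [-6.4, -1.5, 6.7]
gripper_width: 0.101
```

```bash
python3 -m inch '0 0.003 0 0 0 0 1;0 0.002 0 0 0 0 1;0 0 0 0 0 0 1;0 0 0 0 0 0 1'; python3 -m inch '0 0.0015 0 0 0 0 1;0 0 0 0 0 0 1;0 0 0 0 0 0 1';python3 -m inch '0 0.0015 0 0 0 0 1;0 0 0 0 0 0 1;0 0 0 0 0 0 1'
```

```text
time: 21.82
tool_pos: [0.5333, 0.252, 0.0362]
tool_rot: [-0.001, 0.689, 0.725, -0.001]
contact_force: [-9.9, -2.3, 9.7]
gripper_width: 0.102
time: 22.07
tool_pos: [0.5345, 0.2521, 0.0363]
tool_rot: [-0.001, 0.689, 0.725, -0.001]
contact_force: [-11.0, -1.4, 10.8]
gripper_width: 0.095
time: 22.32
tool_pos: [0.5358, 0.2522, 0.0363]
tool_rot: [-0.001, 0.689, 0.725, -0.001]
contact_force: [-12.3, -2.4, 10.7]
gripper_width: 0.101
```

```bash
python3 -m inch '0 0.0015 -0.0003 0 0 0 1;0 0 0 0 0 0 1;0 0 0 0 0 0 1';python3 -m inch '0 0.0015 0 0 0 0 1;0 0 0 0 0 0 1;0 0 0 0 0 0 1';python3 - <<'E'
from h import *
im=grab_frame("wrist")
cv2.imwrite("pics/zm.png",cv2.resize(im[90:330,170:390],None,fx=3.5,fy=2.5,interpolation=cv2.INTER_CUBIC))
E
```

```text
time: 22.57
tool_pos: [0.5357, 0.2521, 0.0363]
tool_rot: [-0.002, 0.689, 0.725, -0.003]
contact_force: [-16.3, -2.1, 13.6]
gripper_width: 0.096
time: 22.82
tool_pos: [0.5358, 0.2521, 0.0362]
tool_rot: [-0.003, 0.688, 0.725, -0.004]
contact_force: [-22.0, -3.8, 18.7]
gripper_width: 0.098
```

View pics/zm.png

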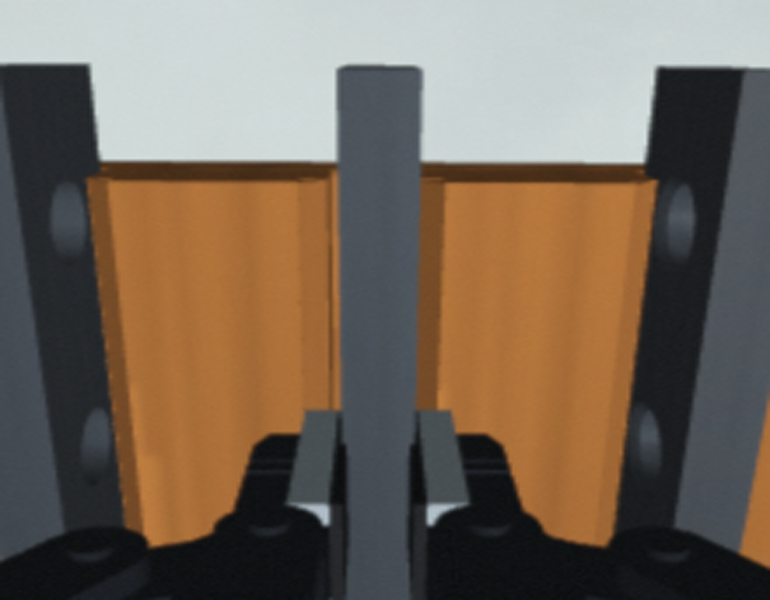

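```bash
python3 -m inch '0 -0.001 -0.0006 0 0 0 1;0 0 0 0 0 0 0.95;0 0 0 0 0 0 0.85;0 0 0 0 0 0 0.75;0 0 0 0 0 0 0.75;0 0 0 0 0 0 0.75'
python3 -m inch '0 0 -0.005 0 0 0 0.75;0 0 -0.015 0 0 0 0.75;0 0 -0.03 0 0 0 0.75;0 0 -0.03 0 0 0 0.75;0 -0.03 -0.02 0 0 0 0.75;0 -0.04 0 0 0 0 0.75;0 -0.03 0 0 0 0 0.75;0 0 0 0 0 0 0.75'
python3 - <<'E'
from h import *
import json
ci=camera_info("wrist")
json.dump({k:np.array(v).tolist() for k,v in ci.items()},open("n.json","w"))
im=grab_frame("wrist");cv2.imwrite("pics/n_wrist.png",im)
t=grab_frame("scene");cv2.imwrite("pics/n_scene.png",t)
E
```

```text
time: 23.37
tool_pos: [0.5405, 0.2522, 0.0366]
tool_rot: [0.001, 0.689, 0.725, 0.002]
contact_force: [0.6, -0.2, -1.1]
gripper_width: 0.249
time: 24.03
tool_pos: [0.435, 0.2465, 0.1353]
tool_rot: [-0.0, 0.688, 0.726, -0.0]
contact_force: [0.6, 0.6, -1.1]
gripper_width: 0.249
```

View pics/n_wrist.png

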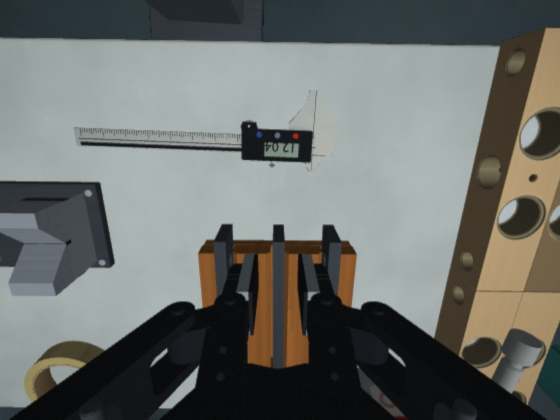

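View pics/n_scene.png

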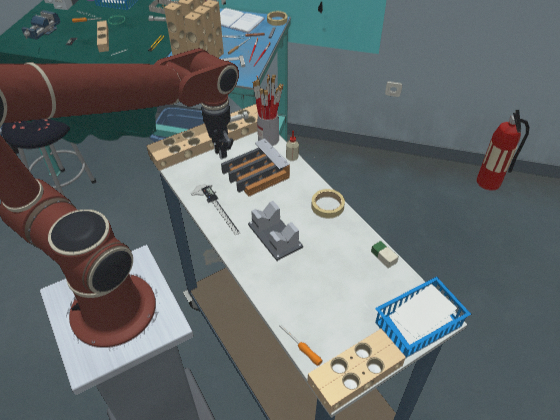

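Run:
```python
from h import *
im=cv2.imread("pics/n_wrist.png")
cv2.imwrite("pics/zn.png",cv2.resize(im[215:275,195:360],None,fx=4.8,fy=8,interpolation=cv2.INTER_NEAREST))
```

```text
(no output)
```

View pics/zn.png

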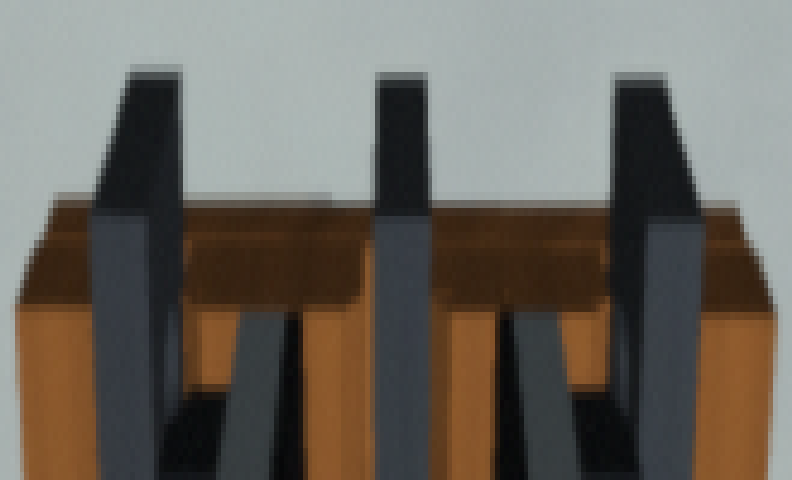

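Run:
```python
from h import *
s=state();print(s["time"],s["contact_force"]);print(job_done())
```

```text
24.1333 [-0.24588128  0.52922187  0.4379793 ]
the job is handed in; nothing more can be done
None
```

The loose parallel is standing on edge in the stand's middle slot, slid under the keeper and against the end stop. I handed the job in at 24.1 s; no verdict comes back.

**What I did:** I gripped the bar flat by its edges and laid it leaning in the V-blocks with a 40° forward tilt. I regripped it by its faces with the tool tilted 45° back. Then I lowered it into the slot just short of the keeper and slid it along until it stopped.

**Last checks:**
- **Height:** the bar met the slot floor with the tool at z = 36 mm, which is where it should be.
- **Along the slot:** it stopped moving at x = 0.536 m while the push rose to about 22 N. That matches the home position I had measured.
- **Against the neighbours:** in the last wrist picture its front end lines up with both neighbours' ends to within a pixel. It stands upright, about 1 mm off centre across the slot, and the neighbours look unmoved.
- **Robot clear:** the arm had backed off and the measured force was about zero.

**What disagreed:**
- Small sideways corrections came out uneven: a 2.7 mm command moved the tool about 4 mm. I corrected this against the wrist camera before the bar entered the slot.
- The position readings scattered by 1–2 mm.

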